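Lock the injector holder's pin with its hairpin clip

ROBOT

A 6-joint arm with a two-finger parallel gripper is mounted at the origin on the work surface. World frame = base frame: x ahead of the robot, y to its left, z up, the work surface at z = 0. Lengths are in m, angles in rad, forces in N, time in s.
With the tool pointing down it reaches from about 0.3 to 0.875 m from the base axis. Payload 6.4 kg.
Tool frame: the origin (TCP) lies midway between the tips of the shut fingers; the grasp point (between the pads) lies 19 mm behind it; x points along the fingers, y is the direction in which the jaws open and shut, and the axes are right-handed (so a half turn about x gives the same grasp; the last joint's range is limited). The gripper opens to 88 mm and grips with 3 to 60 N. Pads are 18 mm wide; open, the fingers measure 123 mm over their backs; the gripper's body (75 mm by 187 mm) begins 45 mm behind the grasp point.
Start: joints at [0.964, 0.181, 1.607, -0, 1.354, -0.206], TCP at [0.224, 0.529, 0.239] pointing down, gripper open.
Joint ranges: [-2.99, 2.99], [-0.89, 2.07], [0.3, 2.58], [-1.14, 4.28], [0, 2.63], [-3.12, 3.12]. Speed limits (rad/s): [2.57, 2.57, 3.01, 3.14, 3.14, 3.14].

INTERFACE

Orientations are given as a rotation vector (axis times angle).
In Python, from cell import manip gives the robot as it stands. The module is installed in compiled form; this text tells all that it offers.
- The arm moves only by the tool step_arm, never from a script. Its argument "steps" is a list of rows, each a list of 2 entries, a list of its own where there are three numbers: the shift along the tool's x, y, z in m, then the turn about the tool's x in degrees. In form: [[[dx, dy, dz], spin], ...]. A call has 1 to 20 rows; each row is the pose to reach, as a shift and turn from the pose commanded when the call began, along the tool's axes at that moment; what a row does not reach only later rows make up. A row lasts 1/10 s, in which the tool goes at most 50 mm and 8.59 degrees, less where a joint would pass 70% of its speed; a pose out of reach is approached as far as the arm can. A call with a gripper value outside its range is refused whole. "claw" is the finger opening in m, from 0 to 0.0881, set as the call begins (left out, the last holds). The fingers move at their own pace and stop on an object; the grip force is fixed at half the most. Time passes only in rows, so rows that repeat a pose let the fingers close. It gives the time, the measured TCP pose, the force and the opening at its end, in the units of the state.
- manip.get_state(): the state, without advancing time (a new reading comes with each control period).
- manip.get_image(name): name is "side" or "top" or "wrist"; returns a dict with "frame" (480x640x3 uint8, red, green, blue), "mtx" (3x3 intrinsics, pixels), "k1" (the pictures are not rectified: a ray, as slopes to the right and down, at radius r is drawn at 1 + k1 r^2 times it, then the intrinsics apply), "R" (3x3) and "t" (3): a world point X has camera coordinates R X + t; the wrist camera has in their place "tool_from_camera" (4x4, takes a point from camera to tool coordinates, whose origin is the TCP and whose axes are the tool frame's). Camera axes: x right, y down, z forward; pixel columns grow to the right and rows downward; lengths in m; the calibration is good to about 2 mm. A picture is of the moment at which its call begins: read the wrist's pose just before it. There is no depth.
- manip.hand_in(): hands the job in, once; it reports no verdict.
The state is a dict: "time_s": time; "joint_positions": joint angles; "joint_velocities": joint speeds; "joint_torque": joint torques, N m; "eef_pos": TCP position; "eef_rot": TCP orientation; "force": force on the tool from outside, world axes, zero at the start; "wrist_torque": the same for the moment, N m; "width": finger opening in m.
Only numpy, scipy, OpenCV 4.12 (cv2) and the standard library are available. Lean on these libraries where they do the work, as an engineer would, in place of code of your own. Each camera call takes 0.05 s, during which the arm holds its last target.

TASK

Push the cross-drilled locking pin fully home through the fork of the injector stand, then take the hairpin clip from its rack and work its straight leg down through the pin's cross hole (the pin turns loosely, and its hole leans to one side) until the clip is fully home, hugging the pin, and let go. Push gently: neither pin nor clip may be forced. Leave the other things on the bench where they are.

Things in the scene. Friction and masses are not known exactly. Their poses are not given: they have to be found in the camera images.
- stand: Fixed injector stand: dark steel base plate 130 x 110 x 12 mm, origin at the centre of its underside. Two fork cheeks (50 mm along x, 14 mm thick, outer faces at y = +-31 mm, tops 116 mm up) hold an arm reaching along +x to an upright injector (105 mm from the origin, top 158 mm up). The locking pin runs through the fork along y, 100 mm up, its head on the +y side.
- pin_travel (a joint): Travel of the locking pin through the fork (m). It starts drawn back, between 0 and 0.010, and is fully home at 0.036, where its head meets the outer face of the cheek. It slides towards the stand's -y against about 3 N of friction (more when pushed fast) and stays where it is left.
- cross_hole (a point): Middle of the cross hole in the steel locking pin (20 mm thick), on the pin's axis; axes as the stand's, y along the pin to its head. Hole: 8 x 8 mm, square to the pin, rims eased to 11 mm along it, 10 mm across. With the pin home it stands 30 mm outside the -y cheek (before: in or by the cheek), 19 mm from the pin's plain end.
- pin_head (a point): Centre of the outer face of the pin's head (a disc 32 mm across, 9 mm thick), 101 mm from the cross hole along +y. Push here towards -y. The pin's shank can turn in its bore against slight friction (2 to 3 N at its rim) and starts turned: the hole's upper mouth leans 0.68 to 0.88 rad to one side (no reading tells). A leg dipped into the mouth can drag it upright.
- clip_grip (a point): Centre of the hairpin clip's grip, a black upright tab 20 mm (clip x) by 10 mm (clip y) by 40 mm tall with a 10 mm wire eye on top; 28 mm above the underside of the clip's head. Axes: z up, x from the straight leg to the sprung leg. Hold it across 20 or 10 mm, at this point or up to 10 mm higher. The clip weighs 60 to 90 g and starts upright in the rack; lift it 60 mm to clear it.
- clip_seat (a point): Point on the straight leg's axis at the underside of the clip's head (a block 27 x 18 x 8 mm under the tab): 6.5 mm back along clip x and 28 mm below clip_grip. With the clip fully home the head rests on the pin and this point is 10 mm above the pin's axis, over the cross hole. Clip x must lie square to the pin, either way round.
- leg_tip (a point): Round tip of the clip's straight leg (5 mm wire), 48 mm straight below clip_seat.
- rack: Fixed aluminium rack, base 70 x 60 x 8 mm, with two upright plates 50 mm long (along x), 14 mm thick, tops 60 mm up, 10 mm apart. The clip's legs hang in the slot between them, the head's underside on the plates' tops. Origin on the underside, level with the slot's middle line.
- socket_a: Loose dark steel socket, 28 mm across, 60 mm tall; origin at the centre of its underside. Leave alone.
- socket_b: Loose dark steel socket, 34 mm across, 65 mm tall; origin at the centre of its underside. Leave alone.
- jar: Loose amber jar with black cap, 48 mm across, 75 mm tall; origin at the centre of its underside. Leave alone.
- nozzle: Loose injector nozzle standing on end, 18 mm across, 45 mm tall; origin at the centre of its underside. Leave alone.
- pot: Loose terracotta pot, 80 mm across, 75 mm tall; origin at the centre of its underside. Leave alone.
- wrench: Loose steel wrench 160 mm long lying flat; origin at its middle. Leave alone.
- clip_spring (a joint): How far the sprung leg is spread (rad, 0 at rest). 5 mm wire 13 mm from the straight leg; inward bend 19 mm and flared tip 30 mm below clip_seat. It runs down one side of the pin and snaps under it: it begins to press with the head about 20 mm above the pin and needs some 3 to 8 N downwards, then gives way before the head meets the pin.
There are look-alikes about, which are no part of the job. Of the things like the part that bears clip_grip, leave any that is brown; of the rest the smaller one is meant.

How it is judged:
On the way, in this order (a step that is already met when the one before it is completed fails the run):
1. the locking pin is pushed fully home (within 2 mm) (value of joint pin_travel above 0.034 m), for 0.2 s.
2. the clip's straight leg has entered the cross hole from above and reaches at least to the pin's middle (z of leg_tip in the frame of cross_hole between -0.03 and 0 m and x of leg_tip in the frame of cross_hole between -0.004 and 0.004 m and y of leg_tip in the frame of cross_hole between -0.004 and 0.004 m), for 0.05 s.
At the end, for the whole second after the job is handed in: The pin is home (within 2 mm), the clip's straight leg is through the cross hole with the clip's head resting on the pin (within 2.5 mm above) over the hole, the clip leaning less than 0.35 rad and square to the pin within 0.35 rad, released (value of joint pin_travel above 0.034 m and z of clip_seat in the frame of cross_hole between 0.007 and 0.0125 m and x of clip_seat in the frame of cross_hole between -0.005 and 0.005 m and y of clip_seat in the frame of cross_hole between -0.004 and 0.004 m and angle between the z axis of clip_seat and the z axis of cross_hole, either way round below 0.35 rad and angle between the x axis of clip_seat and the x axis of cross_hole, either way round below 0.35 rad and angle between clip_seat's own z axis and vertical below 0.35 rad); the robot touches nothing.
It fails at once if the pin or its stand is forced: more than 28 N on it from the hand or the clip (contact force between stand and anything else above 28 N).
It fails at once if a bystander is moved by more than 30 mm (distance of any of socket_a, socket_b, jar, nozzle, pot, wrench from where it was at the start of the episode above 0.03 m).
It also fails if it takes over 67 s, if anything falls off the work surface, if the arm or the gripper's body presses on something with over 40 N, if the wrist force passes 120 N, or if a joint passes its speed limit or range.

## Working session

There is one attempt and no reset: what is moved stays moved. The work goes in short steps, Python scripts to look and compute and a tool call to move; the robot and the scene stay as the last step left them, time stands still between calls to the robot, and variables do not carry over. Pictures are saved under pics/ and viewed, and the job is handed in when it is done.

Besides the shell and the picture viewer there is one more tool, called as name([rows], argument=value, ...), one row to a line, values as JSON. step_arm: Moves the arm, as the interface text tells. Its arguments: {"type":"object","properties":{"steps":{"type":"array"},"claw":{"type":"number"}},"required":["steps"]}

```bash
mkdir -p pics; cat > h.py <<'E'
import numpy as np, cv2, json
from scipy.spatial.transform import Rotation as Ro
from cell import manip
def grab(n,fn):
    s=manip.get_state(); im=manip.get_image(n)
    cv2.imwrite('pics/'+fn+'.png',cv2.cvtColor(im['frame'],cv2.COLOR_RGB2BGR))
    d={k:np.array(im[k]) for k in im if k!='frame'}
    if n=='wrist':
        T=d['tool_from_camera']; Rt=Ro.from_rotvec(s['eef_rot']).as_matrix()
        Rcw=Rt@T[:3,:3]; c=Rt@T[:3,3]+np.array(s['eef_pos'])
        d['R']=Rcw.T; d['t']=-Rcw.T@c
    np.savez('pics/'+fn+'.npz',**d)
    return im['frame'],d
def load(fn): 
    d=dict(np.load('pics/'+fn+'.npz')); return d
def ray(d,u,v):
    K=d['mtx'].astype(float); k=float(d['k1'])
    p=cv2.undistortPoints(np.array([[[u,v]]],float),K,np.array([k,0,0,0,0.]))[0,0]
    w=d['R'].T@np.array([p[0],p[1],1.]); c=-d['R'].T@d['t']
    return c,w/np.linalg.norm(w)
def onz(d,u,v,z):
    c,w=ray(d,u,v); return c+w*(z-c[2])/w[2]
def tri(obs):
    A=np.zeros((3,3));b=np.zeros(3);L=[]
    for d,u,v in obs:
        c,w=ray(d,u,v);P=np.eye(3)-np.outer(w,w);A+=P;b+=P@c;L.append((c,P))
    X=np.linalg.solve(A,b); return X,[float(np.linalg.norm(P@(X-c))) for c,P in L]
def proj(d,X):
    X=np.asarray(X,float).reshape(-1,3)
    r,_=cv2.Rodrigues(d['R']); return cv2.projectPoints(X,r,d['t'].astype(float),d['mtx'].astype(float),np.array([float(d['k1']),0,0,0,0.]))[0].reshape(-1,2)
E
python3 - <<'E'
from h import *
s=manip.get_state();print(s)
for n in('top','side','wrist'):
    f,d=grab(n,n+'0');print(n,d['mtx'].tolist(),d['k1'],(-d['R'].T@d['t']).round(3))
E
```

```text
{'time_s': 0.0, 'joint_positions': array([ 9.63713439e-01,  1.81494221e-01,  1.60800281e+00, -7.36236660e-06,
        1.35377726e+00, -2.06304047e-01]), 'joint_velocities': array([-1.37780959e-04, -8.24171384e-04,  1.58993305e-03,  1.44415550e-03,
       -5.94556639e-05,  4.86022097e-04]), 'joint_torque': array([-1.36662740e-03, -4.33869195e+01, -3.41843891e+01,  7.00124097e-02,
        3.84502695e-02, -1.75700625e-04]), 'eef_pos': array([0.22400876, 0.52899807, 0.23783897]), 'eef_rot': array([ 0.31319463,  1.54849649, -0.31563874]), 'force': array([0.61557547, 0.41838384, 0.84825683]), 'wrist_torque': array([-0.04327306,  0.02873108, -0.04530078]), 'width': 0.08833890241837473}
top [[436.5800879881452, 0.0, 320.8466467897951], [0.0, 436.5800879881452, 237.3345124368943], [0.0, 0.0, 1.0]] -0.0023627568737470367 [ 0.415 -0.009  0.956]
side [[546.2244127145535, 0.0, 324.6548985562897], [0.0, 546.2244127145535, 228.15329655024163], [0.0, 0.0, 1.0]] -0.11979897166665882 [ 0.449 -0.818  0.547]
wrist [[339.6355052272628, 0.0, 319.4219803760772], [0.0, 339.6355052272628, 234.50744642973163], [0.0, 0.0, 1.0]] -0.023969280950201087 [0.161 0.556 0.383]
```

View pics/top0.png

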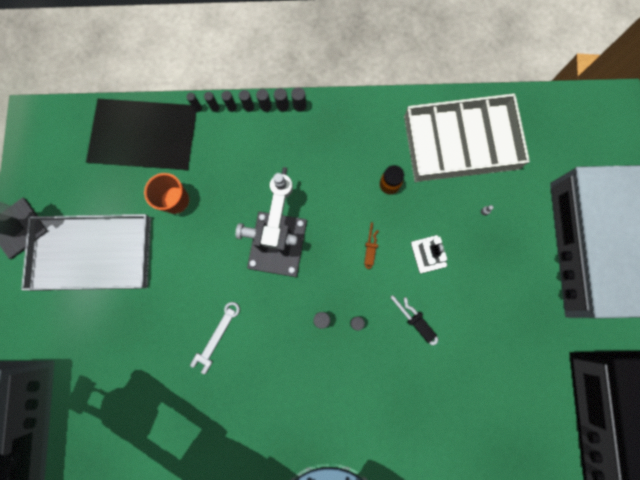

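View pics/side0.png

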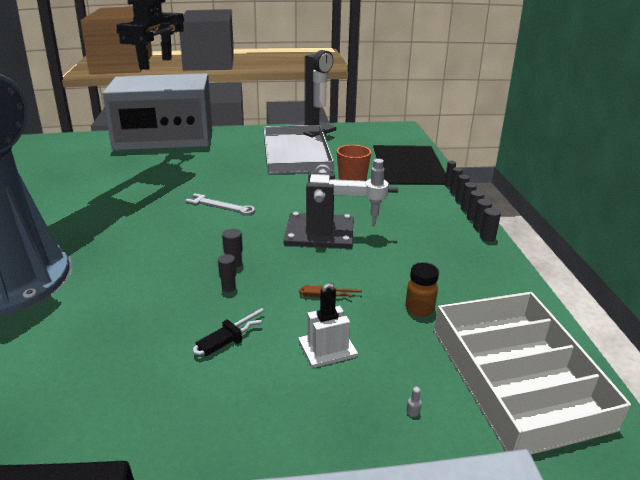

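View pics/wrist0.png

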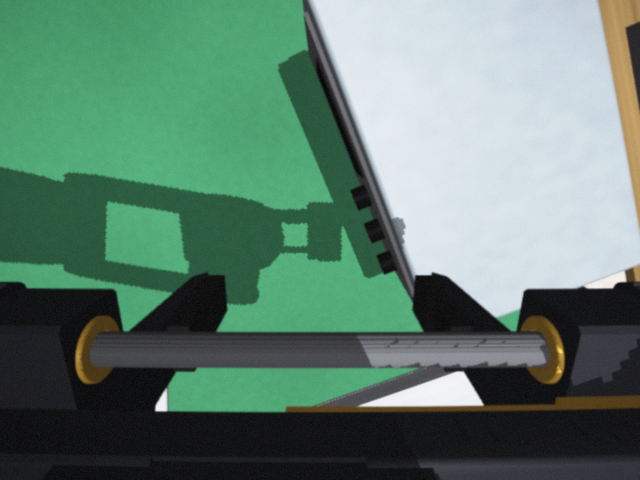

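```bash
python3 - <<'E'
import cv2
t=cv2.imread('pics/top0.png');s=cv2.imread('pics/side0.png')
cv2.imwrite('pics/c1.png',cv2.resize(t[160:285,220:320],(640,800)[::1],interpolation=cv2.INTER_CUBIC)[:600] if 0 else cv2.resize(t[165:285,225:325],(500,600),interpolation=cv2.INTER_CUBIC))
cv2.imwrite('pics/c2.png',cv2.resize(t[225:285,400:460],(600,600),interpolation=cv2.INTER_CUBIC))
cv2.imwrite('pics/c3.png',cv2.resize(s[150:250,275:405],(780,600),interpolation=cv2.INTER_CUBIC))
cv2.imwrite('pics/c4.png',cv2.resize(s[275:370,290:370],(505,600),interpolation=cv2.INTER_CUBIC))
E
```

```text
(no output)
```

View pics/c1.png

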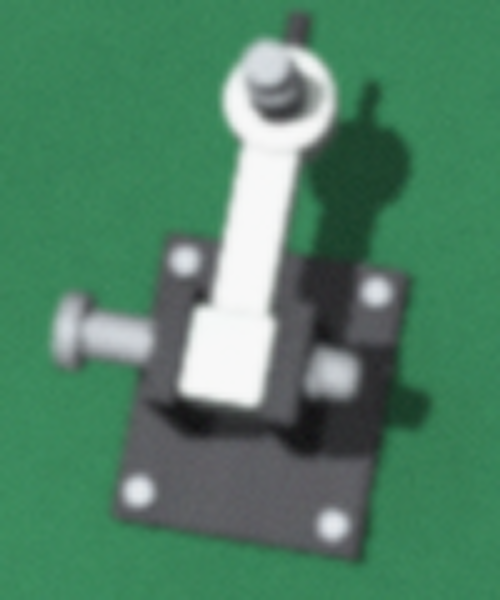

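View pics/c2.png

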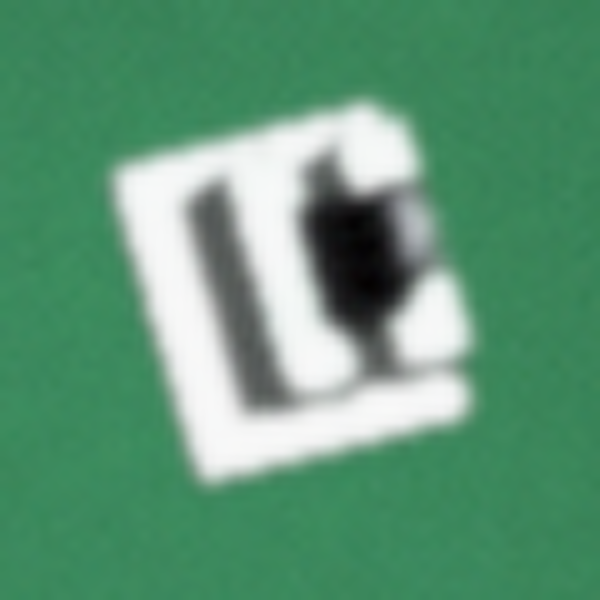

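View pics/c3.png

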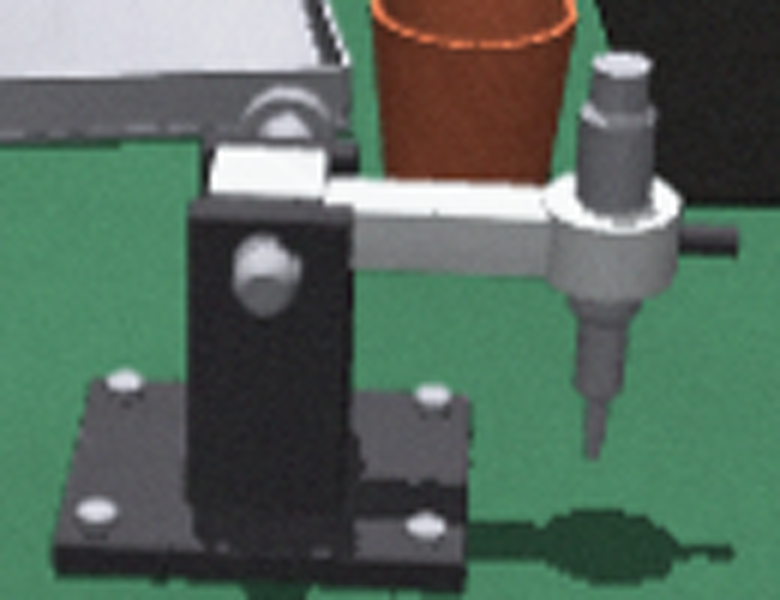

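View pics/c4.png

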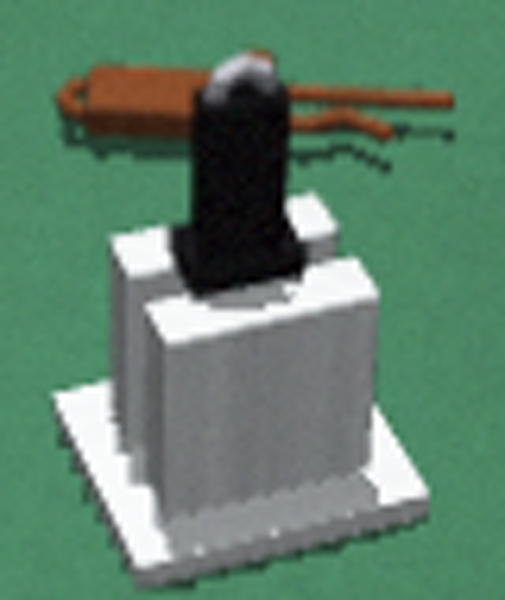

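```bash
python3 - <<'E'
from h import *
d=load('top0');s=load('side0')
c=lambda u,v:(225+u/5-.4,165+v/5-.4)
def rep(pts,z):
    P=np.array([onz(d,*c(*p),z) for p in pts]); print(P.round(4).tolist(),P.mean(0).round(4))
    f=P[0]+P[1]-P[2]-P[3]; l=P[0]+P[2]-P[1]-P[3]
    print('yaw',np.degrees(np.arctan2(f[1],f[0])),np.degrees(np.arctan2(-l[0],l[1])),np.linalg.norm(f)/2,np.linalg.norm(l)/2)
rep([(168,235),(410,270),(113,517),(358,560)],.012)
rep([(185,260),(376,292),(138,491),(333,524)],.014)
# injector top: 
cc=lambda u,v:(275+u/6-.4,150+v/6-.4)
print('injtop',tri([(d,*c(270,60)),(s,*cc(622,63))]))
print('pinend bottom?',tri([(d,*c(350,372)),(s,*cc(264,290))]))
print('head',tri([(d,*c(62,330)),(s,*cc(285,125))]))
# rack/clip
r=lambda u,v:(400+u/10-.45,225+v/10-.45); q=lambda u,v:(290+u/6.31-.4,275+v/6.31-.4)
for n,p in dict(ul=(110,170),ur=(395,100),ll=(205,488),lr=(475,405)).items(): print(n,onz(d,*r(*p),.008).round(4))
print('tabtop', onz(d,*r(360,240),.116), tri([(d,*r(360,240)),(s,*q(240,95))]))
E
```

```text
[[0.6425, 0.144, 0.012], [0.6242, 0.0363, 0.012], [0.517, 0.1671, 0.012], [0.4962, 0.0604, 0.012]] [0.57   0.1019 0.012 ]
yaw -10.545033898536744 -10.336394162455706 0.12892072749811023 0.10890675804071531
[[0.6305, 0.136, 0.014], [0.6142, 0.0514, 0.014], [0.5279, 0.1559, 0.014], [0.5119, 0.071, 0.014]] [0.5711 0.1036 0.014 ]
yaw -10.92125627222486 -10.8182651762338 0.10431361910038175 0.08630152019215455
injtop (array([0.6746096 , 0.08162679, 0.15894176]), [6.63329010249341e-05, 6.633290102505897e-05])
pinend bottom? (array([0.56323768, 0.05656964, 0.0993945 ]), [0.000482639096772872, 0.00048263909677295395])
head (array([0.58334609, 0.17169521, 0.10150761]), [0.0004939936881784991, 0.0004939936881783023])
ul [ 0.5686 -0.1911  0.008 ]
ur [ 0.5829 -0.2543  0.008 ]
ll [ 0.4984 -0.2078  0.008 ]
lr [ 0.5153 -0.2672  0.008 ]
tabtop [ 0.53634026 -0.21788064  0.116     ] (array([ 0.53985396, -0.22180718,  0.10056426]), [0.001269834635435129, 0.0012698346354352095])
```

```bash
cat >> h.py <<'E'
SO=np.array([.5708,.1028]); SY=np.radians(-10.7)
def st(x,y,z): # stand->world
    c,s=np.cos(SY),np.sin(SY); return np.array([SO[0]+c*x-s*y,SO[1]+s*x+c*y,z])
def plan(target,zdir):
    """rows: shift in tool axes and spin to bring tool z along zdir (horizontal)"""
    s=manip.get_state(); R=Ro.from_rotvec(s['eef_rot']).as_matrix(); p=np.array(s['eef_pos'])
    print('tcp',p.round(4),'axes x',R[:,0].round(3),'y',R[:,1].round(3),'z',R[:,2].round(3),'F',np.round(s['force'],2),'w',round(s['width'],4),'t',s['time_s'],'j',np.round(s['joint_positions'],2))
    if target is None:return
    z=R[:,2]; x=R[:,0]; zd=np.array([*zdir,0.])
    ang=np.degrees(np.arctan2(np.dot(np.cross(z,zd),x),z@zd))
    print('shift',(R.T@(np.array(target)-p)).round(4),'spin',ang.round(2),'or',((ang+360)%360-180).round(2))
E
python3 - <<'E'
from h import *
t=st(0,.095,.20); yd=[-np.sin(SY),np.cos(SY)]
print(t);plan(t,yd)
E
```

```text
[0.58843833 0.19614822 0.2       ]
tcp [0.2241 0.5291 0.238 ] axes x [-0.001 -0.001 -1.   ] y [ 0.39   0.921 -0.001] z [ 0.921 -0.39  -0.   ] F [-0.36 -0.02 -0.27] w 0.0879 t 0.15 j [ 0.96  0.18  1.61  0.    1.35 -0.21]
shift [ 0.0381 -0.1644  0.4654] spin -102.26 or 77.74
```

step_arm([
  [[0.003,-0.014,0.039],6.5],
  [[0.006,-0.028,0.078],13],
  [[0.009,-0.042,0.117],19.5],
  [[0.013,-0.055,0.156],26],
  [[0.016,-0.068,0.195],32.4],
  [[0.019,-0.082,0.233],38.9],
  [[0.022,-0.096,0.272],45.3],
  [[0.025,-0.11,0.31],51.8],
  [[0.028,-0.123,0.349],58.3],
  [[0.031,-0.137,0.388],64.8],
  [[0.035,-0.15,0.426],71.2],
  [[0.038,-0.164,0.465],77.7],
  [[0.038,-0.164,0.465],77.7],
  [[0.038,-0.164,0.465],77.7],
  [[0.038,-0.164,0.465],77.7],
], claw=0)

```text
time_s: 1.65
eef_pos: [0.5877, 0.1977, 0.2004]
eef_rot: [1.343, 1.117, -1.345]
force: [0.2, 0.5, -0.4]
width: 0.0007
```

```bash
python3 - <<'E'
from h import *
yd=[-np.sin(SY),np.cos(SY)]
plan(st(0,.095,.095),[-yd[0],-yd[1]])
f,d=grab('wrist','w1')
grab('side','s1')
for p in [(0,.076,.1),(0,.031,.1),(0,-.061,.1)]: print(proj(d,st(*p)))
E
```

```text
tcp [0.5877 0.1977 0.2004] axes x [-0.001  0.    -1.   ] y [ 0.983 -0.184 -0.001] z [-0.184 -0.983  0.   ] F [ 0.16  0.51 -0.36] w 0.0007 t 1.65 j [0.13 0.31 1.52 0.   1.3  0.32]
shift [0.1054 0.0012 0.0014] spin 0.12 or -179.88
[[320.50724784 259.59108305]]
[[320.30083401 312.27563804]]
[[319.93105864 405.77823433]]
```

View pics/w1.png

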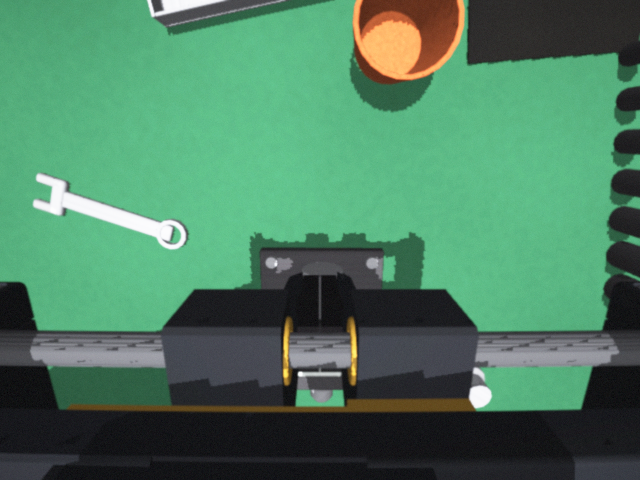

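View pics/s1.png

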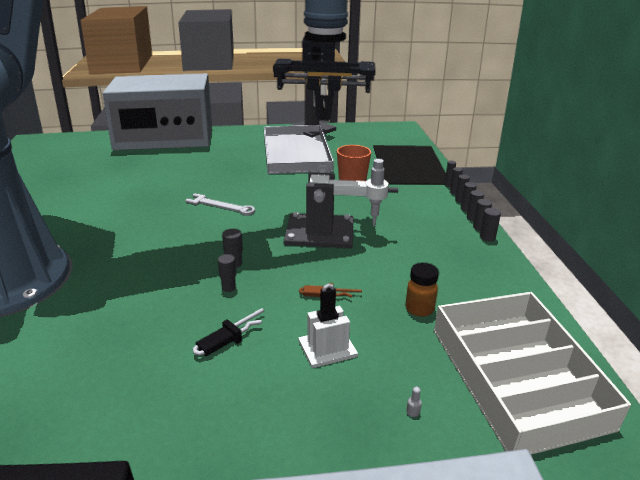

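step_arm([
  [[0.02,0.001,-0.008],0],
  [[0.05,0.001,-0.008],0],
  [[0.08,0.001,-0.008],0],
  [[0.1,0.001,-0.008],0],
  [[0.105,0.001,-0.008],0],
  [[0.105,0.001,-0.008],0],
  [[0.105,0.001,-0.008],0],
])

```text
time_s: 2.45
eef_pos: [0.5917, 0.2053, 0.0973]
eef_rot: [1.346, 1.115, -1.342]
force: [-0.6, 0.1, 0.2]
width: 0.0005
```

```bash
python3 - <<'E'
from h import *
yd=[-np.sin(SY),np.cos(SY)]
plan(st(0,.049,.095),[-yd[0],-yd[1]])
grab('top','t2')
import cv2
t=cv2.imread('pics/t2.png');s=cv2.imread('pics/side0.png')
grab('side','s2');s=cv2.imread('pics/s2.png')
cv2.imwrite('pics/t2c.png',cv2.resize(s[50:250,250:410],(480,600),interpolation=cv2.INTER_CUBIC))
E
```

```text
tcp [0.5917 0.2053 0.0973] axes x [ 0.002  0.    -1.   ] y [ 0.983 -0.184  0.002] z [-0.184 -0.983 -0.001] F [-0.55  0.14  0.18] w 0.0005 t 2.45 j [0.14 0.44 1.58 0.   1.12 0.33]
shift [ 0.0022 -0.0016  0.0556] spin 0.08 or -179.92
```

View pics/t2c.png

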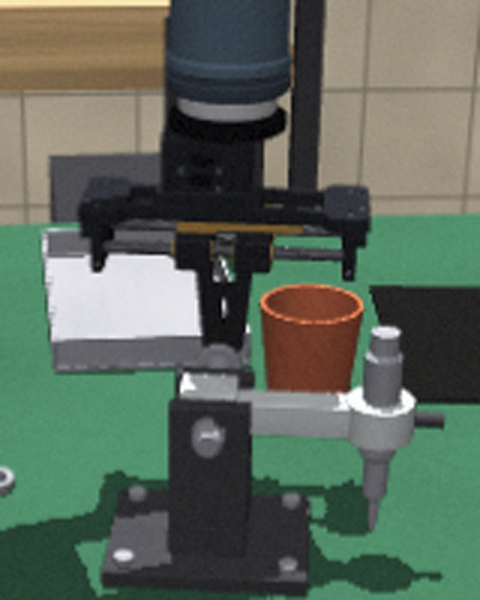

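step_arm([
  [[0.001,-0.001,0.006],0],
  [[0.001,-0.001,0.012],0],
  [[0.001,-0.001,0.016],0],
  [[0.001,-0.001,0.018],0],
  [[0.001,-0.001,0.02],0],
  [[0.001,-0.001,0.022],0],
  [[0.001,-0.001,0.024],0],
  [[0.001,-0.001,0.026],0],
  [[0.001,-0.001,0.028],0],
  [[0.001,-0.001,0.03],0],
])

```text
time_s: 3.55
eef_pos: [0.5845, 0.1757, 0.0947]
eef_rot: [1.345, 1.116, -1.344]
force: [0.5, 3.2, -0.3]
width: 0.0004
```

step_arm([
  [[0,0,0.0015],0],
  [[0,0,0.003],0],
  [[0,0,0.0045],0],
  [[0,0,0.006],0],
  [[0,0,0.0075],0],
  [[0,0,0.009],0],
  [[0,0,0.0105],0],
  [[0,0,0.012],0],
  [[0,0,0.0135],0],
  [[0,0,0.015],0],
  [[0,0,0.0165],0],
  [[0,0,0.018],0],
])

```text
time_s: 4.75
eef_pos: [0.581, 0.1576, 0.0947]
eef_rot: [1.345, 1.115, -1.345]
force: [0.8, 3.0, -0.5]
width: 0.0004
```

```bash
python3 - <<'E'
from h import *
yd=[-np.sin(SY),np.cos(SY)]
plan(st(0,.049,.095),[-yd[0],-yd[1]])
E
```

```text
tcp [0.581  0.1576 0.0947] axes x [-0.  0. -1.] y [ 0.983 -0.185 -0.   ] z [-0.185 -0.983  0.   ] F [ 0.84  3.04 -0.46] w 0.0004 t 4.75 j [0.07 0.4  1.64 0.   1.1  0.25]
shift [-0.0003  0.0002  0.0067] spin 0.04 or -179.96
```

step_arm([
  [[0,0,0.001],0],
  [[0,0,0.002],0],
  [[0,0,0.003],0],
  [[0,0,0.004],0],
  [[0,0,0.0045],0],
  [[0,0,0.005],0],
])

```text
time_s: 5.35
eef_pos: [0.5801, 0.1528, 0.0947]
eef_rot: [1.345, 1.115, -1.345]
force: [-0.1, 2.4, -0.3]
width: 0.0003
```

step_arm([
  [[0,0,0.0005],0],
  [[0,0,0.001],0],
])

```text
time_s: 5.55
eef_pos: [0.58, 0.1525, 0.0947]
eef_rot: [1.346, 1.116, -1.344]
force: [0.6, 7.9, -0.8]
width: 0.0002
```

step_arm([
  [[0,0,0.0003],0],
  [[0,0,0.0006],0],
])

```text
time_s: 5.75
eef_pos: [0.5801, 0.1525, 0.0948]
eef_rot: [1.347, 1.116, -1.344]
force: [1.2, 8.9, -1.1]
width: 0.0004
```

step_arm([
  [[0,0,-0.01],0],
  [[0,0,-0.03],0],
  [[-0.03,0,-0.03],0],
  [[-0.07,0,-0.02],0],
  [[-0.1,0,0],0],
  [[-0.1,0,0.03],0],
  [[-0.1,0,0.07],0],
  [[-0.1,0,0.11],0],
  [[-0.1,0,0.15],0],
  [[-0.09,0,0.185],0],
  [[-0.06,0,0.198],0],
  [[-0.03,0,0.2],0],
  [[-0.025,0,0.2],0],
  [[-0.025,0,0.2],0],
  [[-0.025,0,0.2],0],
])

```text
time_s: 7.25
eef_pos: [0.5438, -0.0452, 0.1211]
eef_rot: [1.345, 1.114, -1.343]
force: [0.1, -0.3, -0.0]
width: 0.0002
```

```bash
python3 - <<'E'
from h import *
plan(None,None)
f,d=grab('wrist','w3')
f2,d2=grab('top','t3')
f3,d3=grab('side','s3')
X=[st(0,-.061,.11),st(0,-.061,.10),st(0,-.08,.1),st(0,-.031,.1)]
for q in (d,d2,d3): print(proj(q,X).round(1).tolist())
u,v=map(int,proj(d,X[0])[0]);u=min(max(u,80),560);v=max(v,60)
cv2.imwrite('pics/w3c.png',cv2.cvtColor(cv2.resize(f[v-60:v+60,u-80:u+80],(800,600),interpolation=cv2.INTER_CUBIC),cv2.COLOR_RGB2BGR));print(u,v)
u,v=map(int,proj(d3,X[0])[0])
cv2.imwrite('pics/s3c.png',cv2.cvtColor(cv2.resize(f3[v-40:v+20,u-40:u+40],(800,600),interpolation=cv2.INTER_CUBIC),cv2.COLOR_RGB2BGR));print(u,v)
E
```

```text
tcp [ 0.5438 -0.0452  0.1211] axes x [ 0.002 -0.001 -1.   ] y [ 0.983 -0.184  0.002] z [-0.184 -0.983  0.001] F [ 0.14 -0.33 -0.03] w 0.0002 t 7.25 j [-0.3   0.25  1.78 -0.    1.11 -0.11]
[[316.6, 89.4], [316.8, 92.5], [316.8, 135.5], [316.8, 19.2]]
[[301.1, 240.1], [301.5, 240.9], [310.9, 242.5], [286.7, 238.5]]
[[317.8, 196.1], [317.7, 201.1], [317.0, 206.1], [318.8, 193.7]]
316 89
317 196
```

View pics/w3.png

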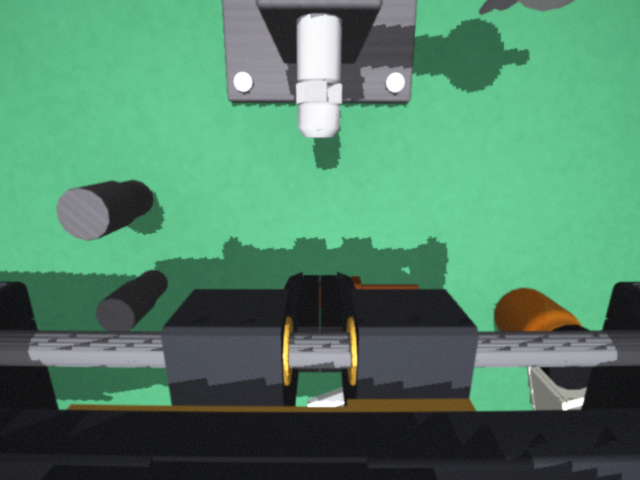

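View pics/w3c.png

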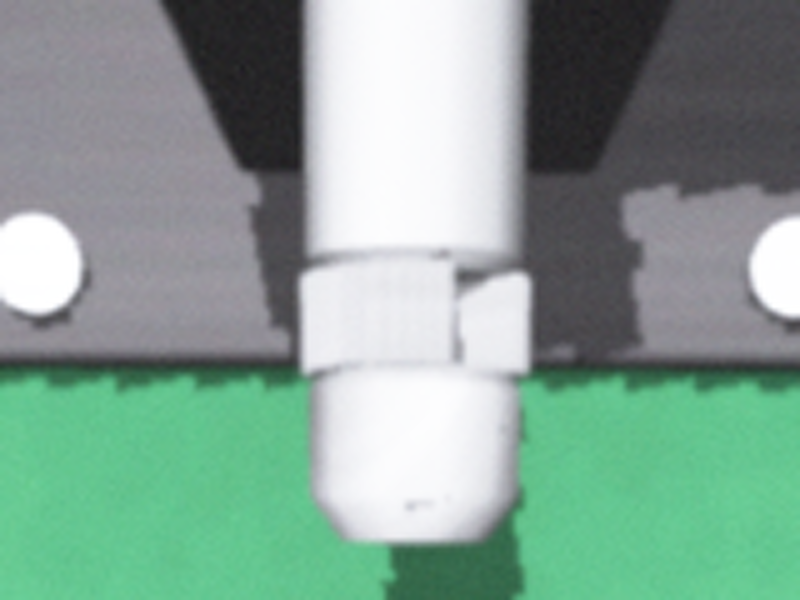

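View pics/s3c.png

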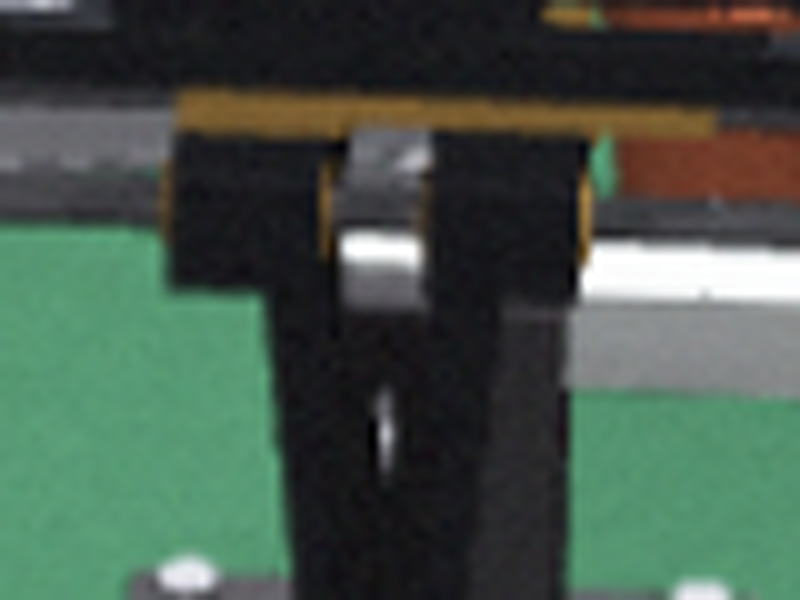

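```bash
python3 - <<'E'
from h import *
d=load('w3')
def inst(P):
    c,s=np.cos(SY),np.sin(SY);q=P[:2]-SO;return (c*q[0]+s*q[1],-s*q[0]+c*q[1])
m=lambda x,y:(236+x/5-.4,29+y/5-.4)
print('hole',np.round(inst(onz(d,*m(415,316),.106)),4), onz(d,*m(415,316),.106))
print('axis L/R at end', [np.round(inst(onz(d,*m(x,420),.1)),4) for x in(312,519)])
print('axis up', [np.round(inst(onz(d,*m(x,120),.1)),4) for x in(302,526)])
print('end',np.round(inst(onz(d,*m(414,541),.098)),4))
print('bolts',[np.round(inst(onz(d,u,v,.014)),4) for u,v in((243,82),(395,82))])
print('plate front',[np.round(inst(onz(d,u,v,.012)),4) for u,v in((231,101),(410,101))])
E
```

```text
hole [ 0.0008 -0.0615] [0.56021304 0.04225144 0.106     ]
axis L/R at end [array([-0.0087, -0.0698]), array([ 0.0105, -0.0697])]
axis up [array([-0.0093, -0.0444]), array([ 0.0107, -0.0443])]
end [ 0.0008 -0.0806]
bolts [array([-0.0515, -0.0436]), array([ 0.0533, -0.0434])]
plate front [array([-0.061 , -0.0557]), array([ 0.065 , -0.0554])]
```

```bash
python3 - <<'E'
from h import *
a=np.radians(13.4)
plan([.558,-.305,.20],[np.sin(a),-np.cos(a)])
E
```

```text
tcp [ 0.544  -0.0452  0.1213] axes x [ 0.003 -0.001 -1.   ] y [ 0.983 -0.184  0.003] z [-0.184 -0.983  0.   ] F [-0.63  0.07  0.12] w 0.0004 t 7.4 j [-0.3   0.25  1.78 -0.    1.11 -0.12]
shift [-0.0784  0.0618  0.2528] spin -24.01 or 155.99
```

step_arm([
  [[-0.04,0.005,0.02],0],
  [[-0.078,0.015,0.06],-4],
  [[-0.078,0.025,0.1],-8],
  [[-0.078,0.035,0.14],-12],
  [[-0.078,0.045,0.18],-16],
  [[-0.078,0.055,0.22],-20],
  [[-0.078,0.062,0.253],-24],
  [[-0.078,0.062,0.253],-24],
  [[-0.078,0.062,0.253],-24],
  [[-0.078,0.062,0.253],-24],
], claw=0.06)

```text
time_s: 8.4
eef_pos: [0.5572, -0.3042, 0.198]
eef_rot: [1.036, 1.311, -1.036]
force: [0.2, -0.4, -0.2]
width: 0.0601
```

```bash
python3 - <<'E'
from h import *
plan(None,None)
f,d=grab('wrist','w4')
X=[(.538,-.225,.1),(.5413,-.2301,.06)]
print(proj(d,X))
u,v=map(int,proj(d,X[0])[0])
u=max(u,80);v=max(v,60)
cv2.imwrite('pics/w4c.png',cv2.cvtColor(cv2.resize(f[v-60:v+60,u-80:u+80],(800,600),interpolation=cv2.INTER_CUBIC),cv2.COLOR_RGB2BGR));print(u,v)
E
```

```text
tcp [ 0.5572 -0.3042  0.198 ] axes x [ 0.  0. -1.] y [0.973 0.231 0.   ] z [ 0.231 -0.973 -0.   ] F [ 0.23 -0.42 -0.19] w 0.0601 t 8.4 j [-0.69  0.35  1.49  0.    1.31 -0.92]
[[318.99056127 119.97561977]
 [321.65211548 130.25118468]]
318 119
```

View pics/w4c.png

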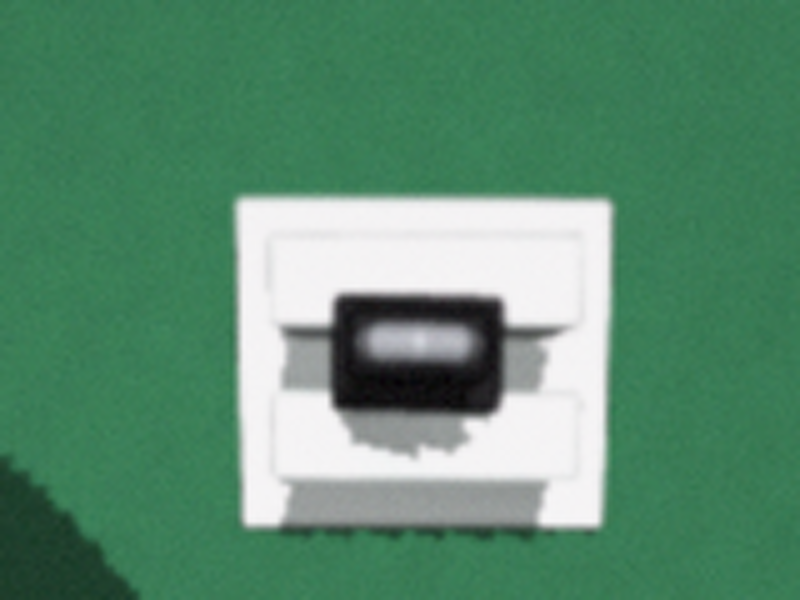

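View pics/w4.png

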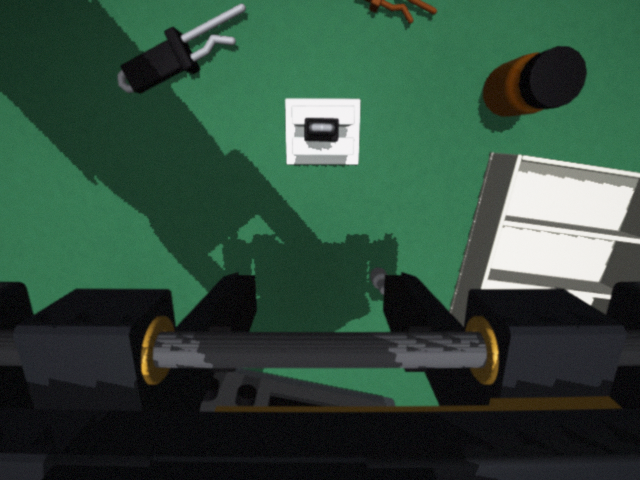

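```bash
python3 - <<'E'
from h import *
d=load('w4');m=lambda x,y:(238+x/5-.4,59+y/5-.4)
ey=onz(d,*m(419,342),.113)
a=onz(d,*m(333,412),.066);b=onz(d,*m(503,412),.066);c=onz(d,*m(418,412),.066)
z=np.array([.231,-.973,0]);print('eye',ey,'head a,b',a,b,np.linalg.norm(a-b),'yaw',np.degrees(np.arctan2(*(b-a)[[1,0]])))
print('centre from head',c-.009*z)
# rack plates outline z=.06
P=[onz(d,*m(*p),.06) for p in((271,236),(582,236),(272,478),(578,478))];print('rack',np.mean(P,0),np.degrees(np.arctan2(*(P[1]-P[0])[[1,0]])),np.degrees(np.arctan2(*(P[3]-P[2])[[1,0]])),np.linalg.norm(P[1]-P[0]),np.linalg.norm(P[2]-P[0]))
g=(ey+c-.009*z)/2; g=c-.009*z
plan([*g[:2],.076],z[:2])
E
```

```text
eye [ 0.54071579 -0.22952702  0.113     ] head a,b [ 0.52980664 -0.2413599   0.066     ] [ 0.55590608 -0.23514407  0.066     ] 0.026829407798016316 yaw 13.395985177541794
centre from head [ 0.5407789  -0.22949905  0.066     ]
rack [ 0.54217614 -0.22999981  0.06      ] 13.395695190513118 13.400664404895213 0.04890288279151741 0.03719836438103385
tcp [ 0.5573 -0.3039  0.198 ] axes x [ 0.  0. -1.] y [0.973 0.232 0.   ] z [ 0.232 -0.973 -0.   ] F [ 0.28 -0.67  0.01] w 0.0597 t 8.45 j [-0.69  0.35  1.49  0.    1.31 -0.92]
shift [ 0.1221  0.0012 -0.0762] spin 0.04 or -179.96
```

step_arm([
  [[0,0.001,-0.04],0],
  [[0,0.001,-0.076],0],
  [[0.03,0.001,-0.076],0],
  [[0.07,0.001,-0.076],0],
  [[0.105,0.001,-0.076],0],
  [[0.12,0.001,-0.076],0],
  [[0.123,0.001,-0.076],0],
  [[0.123,0.001,-0.076],0],
  [[0.123,0.001,-0.076],0],
])

```text
time_s: 9.35
eef_pos: [0.5417, -0.2319, 0.0767]
eef_rot: [1.036, 1.307, -1.035]
force: [0.8, 0.5, -0.2]
width: 0.0598
```

```bash
python3 - <<'E'
from h import *
plan([.5408,-.2295,.075],[.2317,-.9728])
E
```

```text
tcp [ 0.5417 -0.2319  0.0767] axes x [ 0.003 -0.002 -1.   ] y [0.973 0.231 0.002] z [ 0.231 -0.973  0.002] F [ 0.81  0.49 -0.15] w 0.0598 t 9.35 j [-0.61  0.4   1.69  0.    1.05 -0.84]
shift [ 0.0017 -0.0004 -0.0026] spin -0.05 or 179.95
```

step_arm([
  [[0.0,0,-0.002],0],
  [[0.0,0,-0.002],0],
  [[0.0,0,-0.002],0],
])

```text
time_s: 9.65
eef_pos: [0.5403, -0.2295, 0.0755]
eef_rot: [1.036, 1.309, -1.036]
force: [-0.2, -0.2, 0.0]
width: 0.0603
```

step_arm([
  [[0,0,0],0],
  [[0,0,0],0],
  [[0,0,0],0],
  [[0,0,0],0],
  [[0,0,0],0],
  [[0,0,0],0],
], claw=0)

```text
time_s: 10.25
eef_pos: [0.54, -0.2293, 0.0747]
eef_rot: [1.036, 1.31, -1.036]
force: [1.0, 0.4, -0.5]
width: 0.0198
```

step_arm([
  [[-0.01,0,0],0],
  [[-0.03,0,0],0],
  [[-0.06,0,0],0],
  [[-0.09,0,0],0],
  [[-0.12,0,0],0],
  [[-0.145,0,0],0],
  [[-0.15,0,0],0],
  [[-0.15,0,0],0],
  [[-0.15,0,0],0],
])

```text
time_s: 11.15
eef_pos: [0.5392, -0.2288, 0.2232]
eef_rot: [1.036, 1.313, -1.037]
force: [-0.4, 0.8, -0.6]
width: 0.0198
```

```bash
python3 - <<'E'
from h import *
f,d=grab('side','s5')
s=manip.get_state();p=np.array(s['eef_pos']);plan(None,None)
u,v=map(int,proj(d,p-[0,0,.02])[0]);print(u,v)
cv2.imwrite('pics/s5c.png',cv2.cvtColor(cv2.resize(f[v-60:v+60,u-60:u+60],(600,600),interpolation=cv2.INTER_CUBIC),cv2.COLOR_RGB2BGR))
E
```

```text
tcp [ 0.5391 -0.2287  0.2228] axes x [-0.003  0.002 -1.   ] y [ 0.973  0.231 -0.002] z [ 0.231 -0.973 -0.002] F [-0.05 -0.26 -1.22] w 0.0197 t 11.2 j [-0.6   0.22  1.59 -0.    1.33 -0.84]
328 227
```

View pics/s5c.png

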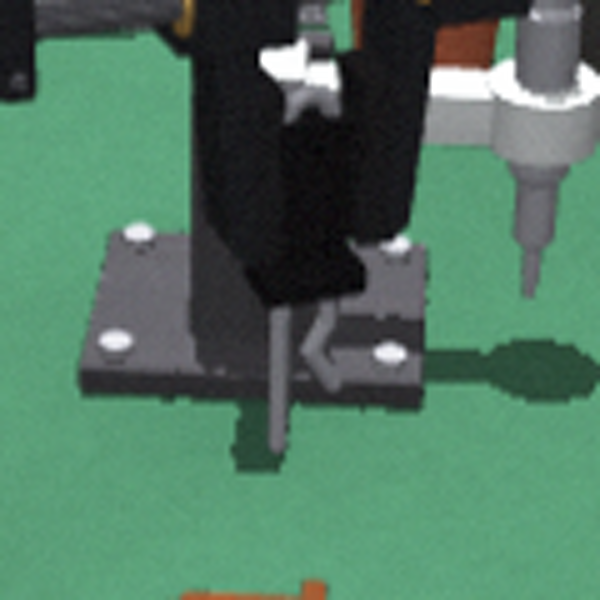

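```bash
python3 - <<'E'
from h import *
yd=[-np.sin(SY),np.cos(SY)]
plan(st(.0143,-.0615,.19),[-yd[0],-yd[1]])
E
```

```text
tcp [ 0.5391 -0.2287  0.2228] axes x [-0.003  0.002 -1.   ] y [ 0.973  0.231 -0.002] z [ 0.231 -0.973 -0.002] F [-0.05 -0.26 -1.22] w 0.0197 t 11.2 j [-0.6   0.22  1.59 -0.    1.33 -0.84]
shift [ 0.0332  0.0954 -0.2532] spin 24.04 or -155.96
```

step_arm([
  [[0,0.012,-0.03],4],
  [[0,0.026,-0.07],8],
  [[0,0.041,-0.11],12],
  [[0,0.057,-0.15],16],
  [[0,0.072,-0.19],20],
  [[0,0.085,-0.225],24],
  [[0.005,0.093,-0.246],24],
  [[0.02,0.0955,-0.253],24],
  [[0.033,0.0955,-0.253],24],
  [[0.033,0.0955,-0.253],24],
  [[0.033,0.0955,-0.253],24],
  [[0.033,0.0955,-0.253],24],
])

```text
time_s: 12.4
eef_pos: [0.5748, 0.0376, 0.1919]
eef_rot: [1.346, 1.114, -1.346]
force: [0.2, 0.1, -1.6]
width: 0.0194
```

```bash
python3 - <<'E'
from h import *
yd=[-np.sin(SY),np.cos(SY)]
plan(st(.0143,-.0615,.19),[-yd[0],-yd[1]])
f,d=grab('side','s6')
s=manip.get_state();p=np.array(s['eef_pos'])
hole=st(.0008,-.0615,.1)
R=Ro.from_rotvec(s['eef_rot']).as_matrix(); tip=p+R@[.0627,-.0065,0]
print('tip pred',tip,'hole',hole,proj(d,[tip,hole]))
u,v=map(int,proj(d,tip)[0]);print(u,v)
cv2.imwrite('pics/s6c.png',cv2.cvtColor(cv2.resize(f[v-45:v+35,u-40:u+40],(600,600),interpolation=cv2.INTER_CUBIC),cv2.COLOR_RGB2BGR))
f,d=grab('wrist','w6');print('wrist',proj(d,[tip,hole]))
f,d=grab('top','t6');print('top',proj(d,[tip,hole]))
E
```

```text
tcp [0.5748 0.0376 0.1919] axes x [ 0. -0. -1.] y [ 0.982 -0.187  0.   ] z [-0.187 -0.982  0.   ] F [ 0.15  0.1  -1.57] w 0.0194 t 12.4 j [-0.14  0.23  1.65 -0.    1.26  0.05]
shift [ 0.0019 -0.0017 -0.0018] spin -0.06 or 179.94
tip pred [0.56860163 0.03900099 0.12951085] hole [0.56016759 0.04222078 0.1       ] [[323.37588325 186.97459557]
 [318.14029508 201.28404506]]
323 186
wrist [[308.84818536 249.81442773]
 [297.83801256 234.97715499]]
top [[302.455308   233.67174936]
 [301.77854533 240.56091755]]
```

View pics/s6c.png

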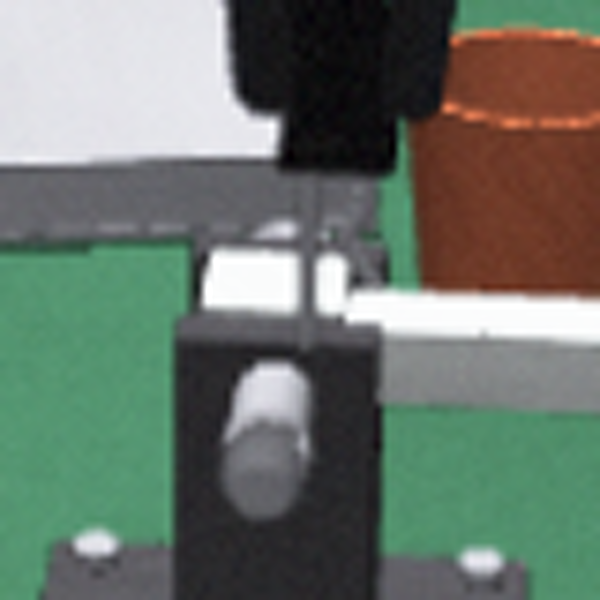

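View pics/w6.png

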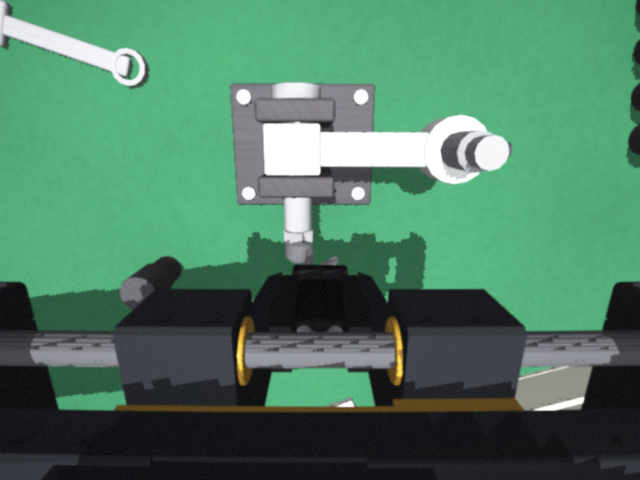

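step_arm([
  [[0.003,-0.001,-0.001],0],
  [[0.006,-0.001,-0.001],0],
  [[0.01,-0.001,-0.001],0],
  [[0.01,-0.001,-0.001],0],
  [[0.01,-0.001,-0.001],0],
  [[0.01,-0.001,-0.001],0],
])

```text
time_s: 13.15
eef_pos: [0.5738, 0.0401, 0.1818]
eef_rot: [1.345, 1.115, -1.345]
force: [-0.4, -0.1, -0.4]
width: 0.0195
```

```bash
cat >> h.py <<'E'
def where():
    s=manip.get_state();p=np.array(s['eef_pos']);R=Ro.from_rotvec(s['eef_rot']).as_matrix(); tip=p+R@[.0627,-.0065,0]
    c,k=np.cos(SY),np.sin(SY);q=tip[:2]-SO
    print('tip rel hole (mm): x %.2f y %.2f z %.2f'%((c*q[0]+k*q[1]-.0008)*1e3,(-k*q[0]+c*q[1]+.0615)*1e3,(tip[2]-.1)*1e3),'F stand',(np.array([[c,k,0],[-k,c,0],[0,0,1]])@s['force']).round(2),'t',s['time_s'],'xax',R[:,0].round(4))
E
python3 -c "
from h import *
where()"
```

```text
tip rel hole (mm): x 7.29 y 0.44 z 19.06 F stand [-0.4  -0.18 -0.42] t 13.15 xax [ 1.e-04 -0.e+00 -1.e+00]
```

step_arm([
  [[0.002,0,0],0],
  [[0.004,0,0],0],
  [[0.006,0,0.0004],0],
  [[0.008,0,0.0004],0],
  [[0.009,0,0.0004],0],
  [[0.01,0,0.0004],0],
  [[0.01,0,0.0004],0],
])

```text
time_s: 13.85
eef_pos: [0.5736, 0.0397, 0.1715]
eef_rot: [1.345, 1.116, -1.345]
force: [-0.2, -0.3, -1.1]
width: 0.0199
```

```bash
python3 -c "
from h import *
where()"
```

```text
tip rel hole (mm): x 7.12 y -0.01 z 8.83 F stand [-0.18 -0.3  -1.1 ] t 13.85 xax [-3.e-04  0.e+00 -1.e+00]
```

step_arm([
  [[0.001,0,0],0],
  [[0.002,0,0],0],
  [[0.002,0,0],0],
])

```text
time_s: 14.15
eef_pos: [0.5736, 0.0397, 0.1696]
eef_rot: [1.345, 1.115, -1.345]
force: [-0.5, -0.1, -0.2]
width: 0.0195
```

```bash
python3 -c "
from h import *
where()"
```

```text
tip rel hole (mm): x 7.11 y -0.00 z 6.86 F stand [-0.48 -0.17 -0.22] t 14.15 xax [-2.e-04  0.e+00 -1.e+00]
```

step_arm([
  [[0.001,0,0],0],
  [[0.002,0,0],0],
  [[0.002,0,0],0],
])

```text
time_s: 14.45
eef_pos: [0.5735, 0.0397, 0.1675]
eef_rot: [1.345, 1.116, -1.345]
force: [-0.3, 0.3, -1.7]
width: 0.0199
```

```bash
python3 -c "
from h import *
where()"
```

```text
tip rel hole (mm): x 7.10 y -0.01 z 4.83 F stand [-0.31  0.21 -1.69] t 14.45 xax [-3.e-04  0.e+00 -1.e+00]
```

step_arm([
  [[0.001,0,0],0],
  [[0.0015,0,0],0],
  [[0.0015,0,0],0],
])

```text
time_s: 14.75
eef_pos: [0.5736, 0.0397, 0.1661]
eef_rot: [1.345, 1.115, -1.345]
force: [0.1, 0.6, -1.1]
width: 0.0195
```

```bash
python3 -c "
from h import *
where()"
```

```text
tip rel hole (mm): x 7.15 y 0.01 z 3.42 F stand [-0.01  0.56 -1.1 ] t 14.75 xax [-2.e-04  0.e+00 -1.e+00]
```

step_arm([
  [[0,-0.0008,0],0],
  [[0,-0.0016,0],0],
  [[0,-0.0024,0],0],
  [[0,-0.0032,0],0],
  [[0,-0.0032,0],0],
])

```text
time_s: 15.25
eef_pos: [0.5706, 0.0403, 0.1663]
eef_rot: [1.345, 1.115, -1.345]
force: [1.0, -0.1, -2.1]
width: 0.0197
```

```bash
python3 -c "
from h import *
where()"
```

```text
tip rel hole (mm): x 4.11 y 0.01 z 3.62 F stand [ 1.01  0.07 -2.15] t 15.25 xax [ 4.e-04 -1.e-04 -1.e+00]
```

step_arm([
  [[0.0005,-0.0008,0],0],
  [[0.001,-0.0016,0],0],
  [[0.0015,-0.0024,0],0],
  [[0.0015,-0.0024,0],0],
])

```text
time_s: 15.65
eef_pos: [0.5689, 0.0406, 0.1653]
eef_rot: [1.346, 1.114, -1.343]
force: [2.4, -1.2, 1.5]
width: 0.0196
```

```bash
python3 -c "
from h import *
where()"
```

```text
tip rel hole (mm): x 2.55 y -0.01 z 2.62 F stand [ 2.61 -0.73  1.45] t 15.65 xax [ 2.1e-03 -3.0e-04 -1.0e+00]
```

step_arm([
  [[0,-0.0008,0],0],
  [[0,-0.0016,0],0],
  [[0,-0.0024,0],0],
  [[0,-0.003,0],0],
  [[0,-0.003,0],0],
])

```text
time_s: 16.15
eef_pos: [0.5649, 0.0413, 0.1645]
eef_rot: [1.345, 1.116, -1.345]
force: [3.0, -0.5, -1.0]
width: 0.0195
```

```bash
python3 -c "
from h import *
where()"
```

```text
tip rel hole (mm): x -1.71 y -0.01 z 1.75 F stand [ 3.01  0.02 -0.98] t 16.15 xax [-5.e-04  0.e+00 -1.e+00]
```

step_arm([
  [[0,0.0008,0],0],
  [[0.001,0.0012,0],0],
  [[0.002,0.0014,0],0],
  [[0.003,0.0014,0],0],
  [[0.004,0.0014,0],0],
  [[0.004,0.0014,0],0],
])

```text
time_s: 16.75
eef_pos: [0.5661, 0.0411, 0.1603]
eef_rot: [1.344, 1.116, -1.346]
force: [-0.5, -0.4, -1.0]
width: 0.0197
```

```bash
python3 -c "
from h import *
where()"
```

```text
tip rel hole (mm): x -0.50 y 0.02 z -2.43 F stand [-0.41 -0.45 -1.01] t 16.75 xax [-1.1e-03  2.0e-04 -1.0e+00]
```

step_arm([
  [[0.001,0,0],0],
  [[0.002,0.0002,0],0],
  [[0.003,0.0003,0],0],
  [[0.004,0.0003,0],0],
  [[0.005,0.0003,0],0],
  [[0.005,0.0003,0],0],
])

```text
time_s: 17.35
eef_pos: [0.5668, 0.041, 0.1555]
eef_rot: [1.345, 1.116, -1.345]
force: [-0.0, -0.1, -1.1]
width: 0.0197
```

```bash
python3 -c "
from h import *
where()"
```

```text
tip rel hole (mm): x 0.20 y -0.01 z -7.18 F stand [ 0.02 -0.15 -1.14] t 17.35 xax [-3.e-04  0.e+00 -1.e+00]
```

step_arm([
  [[0.001,0,0],0],
  [[0.002,0,0],0],
  [[0.003,0,0],0],
  [[0.004,0,0],0],
  [[0.005,0,0],0],
  [[0.006,0,0],0],
  [[0.006,0,0],0],
])

```text
time_s: 18.05
eef_pos: [0.5667, 0.041, 0.1495]
eef_rot: [1.345, 1.116, -1.345]
force: [-0.2, 0.5, -0.7]
width: 0.0197
```

```bash
python3 -c "
from h import *
where()"
```

```text
tip rel hole (mm): x 0.14 y -0.00 z -13.24 F stand [-0.32  0.44 -0.7 ] t 18.05 xax [-4.e-04  0.e+00 -1.e+00]
```

step_arm([
  [[0.001,0,0],0],
  [[0.002,0,0],0],
  [[0.003,0,0],0],
  [[0.004,0,0],0],
  [[0.005,0,0],0],
  [[0.006,0,0],0],
  [[0.007,0,0],0],
])

```text
time_s: 18.75
eef_pos: [0.5669, 0.0409, 0.1427]
eef_rot: [1.345, 1.115, -1.345]
force: [-2.1, 0.9, 0.4]
width: 0.0197
```

```bash
python3 -c "
from h import *
where()"
```

```text
tip rel hole (mm): x 0.35 y -0.01 z -20.05 F stand [-2.22  0.49  0.44] t 18.75 xax [ 0. -0. -1.]
```

step_arm([
  [[0.001,0,0],0],
  [[0.002,0,0],0],
  [[0.003,0,0],0],
  [[0.004,0,0],0],
])

```text
time_s: 19.15
eef_pos: [0.5676, 0.0409, 0.1402]
eef_rot: [1.346, 1.114, -1.344]
force: [-3.4, 1.1, 9.9]
width: 0.0197
```

```bash
python3 -c "
from h import *
where()"
```

```text
tip rel hole (mm): x 1.14 y 0.11 z -22.53 F stand [-3.51  0.49  9.88] t 19.15 xax [ 1.6e-03 -2.0e-04 -1.0e+00]
```

step_arm([
  [[0.0005,0,0],0],
  [[0.001,0,0],0],
])

```text
time_s: 19.35
eef_pos: [0.5673, 0.0409, 0.1381]
eef_rot: [1.346, 1.115, -1.344]
force: [-0.1, 0.3, 0.6]
width: 0.0195
```

step_arm([
  [[0.0005,0,0],0],
  [[0.001,0,0],0],
])

```text
time_s: 19.55
eef_pos: [0.5672, 0.0409, 0.1368]
eef_rot: [1.345, 1.115, -1.344]
force: [-0.5, -0.1, 2.8]
width: 0.0197
```

```bash
python3 -c "
from h import *
where()"
```

```text
tip rel hole (mm): x 0.71 y 0.01 z -25.94 F stand [-0.52 -0.16  2.84] t 19.55 xax [ 8.e-04 -1.e-04 -1.e+00]
```

step_arm([
  [[0.001,0,0],0],
  [[0.002,0,0],0],
  [[0.003,0,0],0],
])

```text
time_s: 19.85
eef_pos: [0.5674, 0.0409, 0.1352]
eef_rot: [1.345, 1.115, -1.344]
force: [-5.2, 1.3, 13.7]
width: 0.0193
```

step_arm([
  [[0.001,0,0],0],
  [[0.002,0,0],0],
])

```text
time_s: 20.05
eef_pos: [0.5669, 0.041, 0.1322]
eef_rot: [1.345, 1.115, -1.345]
force: [-1.3, 0.6, 3.0]
width: 0.0194
```

step_arm([
  [[0.001,0,0],0],
  [[0.002,0,0],0],
])

```text
time_s: 20.25
eef_pos: [0.5668, 0.041, 0.1295]
eef_rot: [1.345, 1.116, -1.345]
force: [-0.9, -0.2, 1.8]
width: 0.0193
```

```bash
python3 -c "
from h import *
where()"
```

```text
tip rel hole (mm): x 0.19 y -0.01 z -33.22 F stand [-0.81 -0.31  1.8 ] t 20.25 xax [-3.e-04 -0.e+00 -1.e+00]
```

step_arm([
  [[0.0008,0,0],0],
  [[0.0016,0,0],0],
])

```text
time_s: 20.45
eef_pos: [0.5668, 0.041, 0.1278]
eef_rot: [1.345, 1.116, -1.345]
force: [-0.3, -0.5, 1.5]
width: 0.0195
```

step_arm([
  [[0.0008,0,0],0],
  [[0.0014,0,0],0],
])

```text
time_s: 20.65
eef_pos: [0.5667, 0.041, 0.1264]
eef_rot: [1.345, 1.116, -1.345]
force: [-0.4, -0.1, 1.7]
width: 0.0197
```

```bash
python3 -c "
from h import *
where()"
```

```text
tip rel hole (mm): x 0.17 y -0.02 z -36.25 F stand [-0.41 -0.19  1.7 ] t 20.65 xax [-4.e-04  0.e+00 -1.e+00]
```

step_arm([
  [[0.0005,0,0],0],
  [[0.001,0,0],0],
])

```text
time_s: 20.85
eef_pos: [0.5667, 0.041, 0.1255]
eef_rot: [1.345, 1.116, -1.345]
force: [-0.4, 0.6, 1.4]
width: 0.0196
```

step_arm([
  [[0.0005,0,0],0],
  [[0.0008,0,0],0],
])

```text
time_s: 21.05
eef_pos: [0.5667, 0.041, 0.1247]
eef_rot: [1.345, 1.116, -1.345]
force: [-0.2, 0.8, 1.3]
width: 0.0195
```

step_arm([
  [[0.0004,0,0],0],
  [[0.0008,0,0],0],
])

```text
time_s: 21.25
eef_pos: [0.5667, 0.041, 0.1243]
eef_rot: [1.345, 1.116, -1.345]
force: [-4.1, 0.4, 5.4]
width: 0.0197
```

```bash
python3 -c "
from h import *
where()"
```

```text
tip rel hole (mm): x 0.15 y 0.05 z -38.41 F stand [-4.15 -0.33  5.44] t 21.25 xax [-4.e-04  0.e+00 -1.e+00]
```

```bash
python3 - <<'E'
from h import *
f,d=grab('side','s7')
u,v=map(int,proj(d,st(0,-.061,.11))[0])
cv2.imwrite('pics/s7c.png',cv2.cvtColor(cv2.resize(f[v-45:v+45,u-45:u+45],(600,600),interpolation=cv2.INTER_CUBIC),cv2.COLOR_RGB2BGR))
E
```

```text
(no output)
```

View pics/s7c.png

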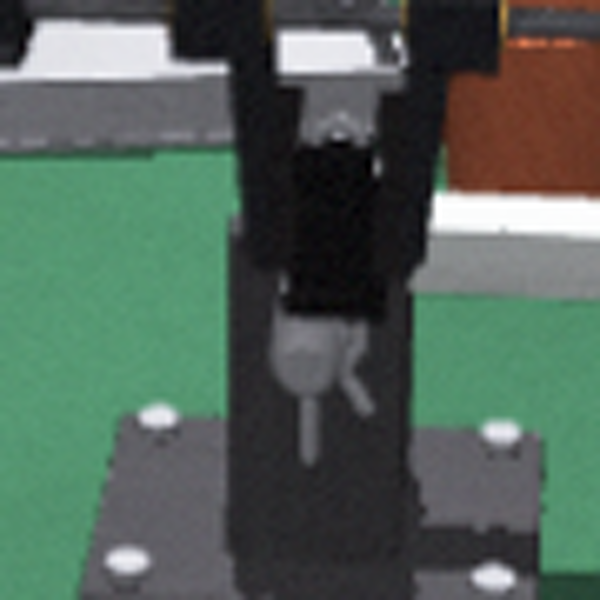

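step_arm([
  [[-0.0005,0,0],0],
  [[-0.0005,0,0],0],
  [[-0.0005,0,0],0],
  [[-0.0005,0,0],0],
  [[-0.0005,0,0],0],
  [[-0.0005,0,0],0],
], claw=0.045)

```text
time_s: 21.9
eef_pos: [0.5669, 0.041, 0.1246]
eef_rot: [1.345, 1.115, -1.345]
force: [0.1, 0.7, -0.3]
width: 0.0451
```

step_arm([
  [[-0.01,0,0],0],
  [[-0.03,0,0],0],
  [[-0.06,0,0],0],
  [[-0.1,0,0],0],
  [[-0.13,0,0.02],0],
  [[-0.14,0,0.05],0],
  [[-0.14,0,0.09],0],
  [[-0.14,0,0.12],0],
  [[-0.14,0,0.12],0],
  [[-0.14,0,0.12],0],
])

```text
time_s: 22.9
eef_pos: [0.5447, -0.0772, 0.2652]
eef_rot: [1.347, 1.114, -1.346]
force: [0.1, 0.7, -0.2]
width: 0.0452
```

```bash
python3 - <<'E'
from h import *
plan(None,None)
f,d=grab('side','s8')
u,v=map(int,proj(d,st(0,-.061,.11))[0]);a=(u-45,v-45)
cv2.imwrite('pics/s8c.png',cv2.cvtColor(cv2.resize(f[v-45:v+45,u-45:u+45],(600,600),interpolation=cv2.INTER_CUBIC),cv2.COLOR_RGB2BGR))
print('side seat/home pts', [( (proj(d,p)[0]-a)*6.667).round(0).tolist() for p in (st(.0008,-.0615,.06),st(.0073,-.0615,.158),st(.0008,-.0615,.11))])
f,d=grab('wrist','w8')
u,v=map(int,proj(d,st(0,-.061,.11))[0]);print(u,v);v=max(v,60)
cv2.imwrite('pics/w8c.png',cv2.cvtColor(cv2.resize(f[v-60:v+60,u-80:u+80],(800,600),interpolation=cv2.INTER_CUBIC),cv2.COLOR_RGB2BGR))
grab('top','t8')
E
```

```text
tcp [ 0.5447 -0.0772  0.2652] axes x [ 0.001  0.    -1.   ] y [ 0.982 -0.187  0.001] z [-0.187 -0.982 -0.   ] F [ 0.08  0.67 -0.16] w 0.0452 t 22.9 j [-0.36  0.1   1.64  0.    1.4  -0.17]
side seat/home pts [[305.0, 465.0], [336.0, 138.0], [308.0, 302.0]]
309 74
```

View pics/s8c.png

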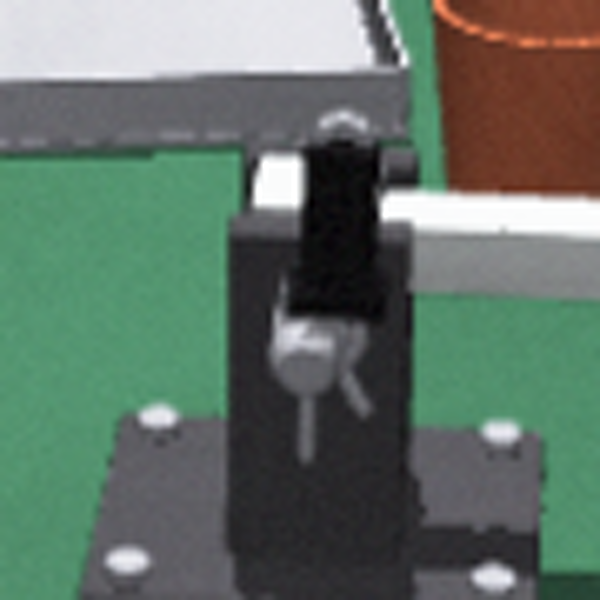

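View pics/w8c.png

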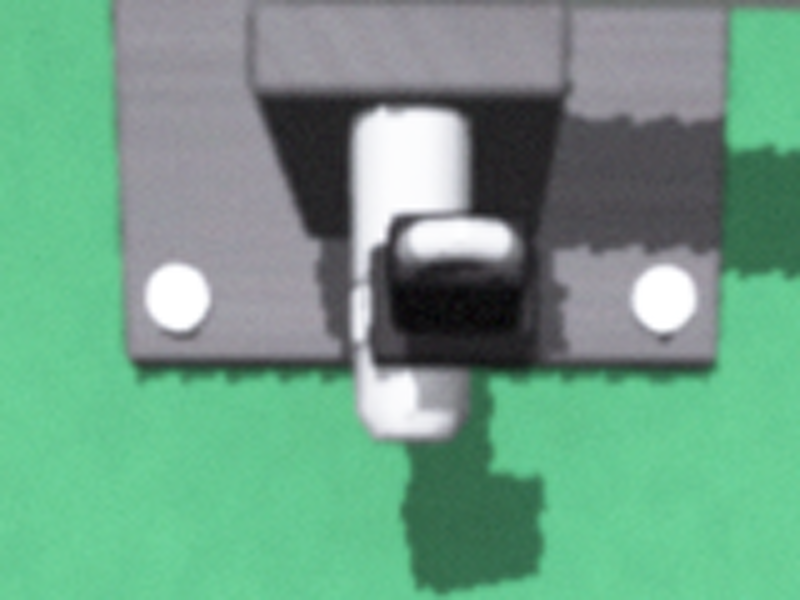

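View pics/t8.png

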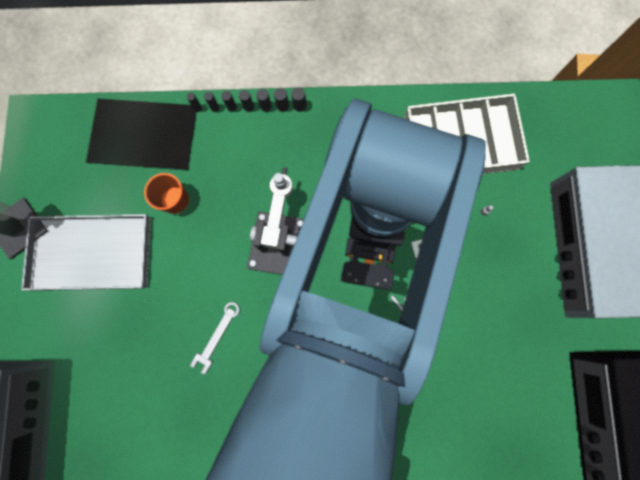

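```bash
python3 -c "
from h import *
print(manip.hand_in())"
```

```text
the job is handed in; nothing more can be done
None
```

The pin is home, the clip is seated over it and let go, and the job is handed in; no verdict came back.

- **Pin:** I pushed it until it stopped. The push read about 3 N on the way and about 9 N at the stop. The wrist camera then put the cross hole 61.5 mm and the pin's end 80.6 mm out, against nominal 61 and 80 mm.
- **Clip:** I took the black clip from the rack. The wrist picture showed the hole leaning to the stand's +x side. I dipped the straight leg in there and dragged the hole upright with about 3 N. Then I lowered the clip in small steps. The sprung leg read 13.7 N at most before it gave way, more than the 3 to 8 N you gave but under the 28 N limit.
- **Last checks:** The clip's head met the pin at the expected height, within about 0.4 mm. After release, the side picture shows the clip upright and the leg through the hole, with its tip within about 3 enlarged-picture pixels (well under 1 mm) of where it should be. The gripper was clear, with no contact force beyond noise.
- **Bystanders:** The pot and wrench looked unmoved in the last top picture, and so did the nozzle. The arm hid the jar and sockets there. I did not measure any of them, though no move came near them.
- **Disagreement:** The pin stopped about 1.6 mm before the position I had worked out for the fingers. I put this down to finger thickness or calibration, because the pictures show the pin home.

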